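# Couple the reamer to the electric juicer and hold it running

## Robot

A 6-joint arm with a two-finger parallel gripper is mounted at the origin on a cart in front of the work surface, level with it; the furniture and walls round the work are solid. World frame = base frame: x ahead of the robot, y to its left, z up, the work surface at z = 0. Lengths are in mm, angles in degrees, forces in N, time in s.
With the tool pointing down it reaches from about 300 to 850 mm from the base axis. Payload 4.2 kg.
Tool frame: the origin (TCP) lies at the very end of the fingers, on their centre line; the grasp point (between the pads) lies 19 mm behind it; z points along the fingers, y is the line along which they close (so a half turn about z gives the same grasp; the last joint's range is limited). The gripper opens to 91 mm and grips with 3 to 60 N. Pads are 32 mm wide; open, the fingers measure 118 mm over their backs; the gripper's body (76 mm by 178 mm) begins 60 mm behind the grasp point.
Start: joints at [72.25, 18.312, 89.639, -0, 72.044, -1.146], TCP at [164.314, 551.039, 213.976] pointing down, gripper open.
Joint ranges: [-177.97, 177.97], [-48.28, 115.42], [12.27, 149.76], [-77.06, 257.06], [2.81, 150.46], [-146.56, 146.56]. Speed limits (degrees/s): [147.25, 147.25, 180, 180, 180, 180].

## Interface

Orientations are given as [roll, pitch, yaw] about the fixed x, y, z axes, in that order (R = Rz(yaw) Ry(pitch) Rx(roll)).
In Python, from workcell import env, eyes gives the robot as it stands.
- The arm moves only by the tool send_rows, never from a script. Its argument "targets" is text: rows parted by semicolons, each of 7 numbers parted by spaces: the shift along the tool's x, y, z in m, then the turn, a rotation vector about the tool's x, y, z in degrees, then the opening in per cent of the stroke, from 0 (shut) to 100 (fully open). A call has 1 to 12 rows; each row is the pose to reach, as a shift and turn from the pose commanded when the call began, along the tool's axes at that moment; what a row does not reach only later rows make up. A row lasts 1/12 s, in which the tool goes at most 41.7 mm and 7.16 degrees, less where a joint would pass 70% of its speed; a pose out of reach is approached as far as the arm can. A call with a gripper value outside its range is refused whole. The fingers move at their own pace and stop on an object; "grip_force" is the grip in N (left out, the last holds). Time passes only in rows, so rows that repeat a pose let the fingers close. It gives the time, the measured TCP pose, the force, the opening and the grip force at its end, in the units of the state.
- env.state(): the state, without advancing time (a new reading comes with each control period).
- eyes.grab_frame(name): name is "side" or "top" or "wrist"; returns a dict with "image" (480x640x3 uint8, blue, green, red), "fovy" (degrees; the focal length in pixels is half the picture's height over the tangent of half this angle, whatever the lens; pixels are square), "cx", "cy" (the principal point, pixels), "D" ([k1, k2, p1, p2, k3] as OpenCV has them; the pictures are not rectified), "eye" and "attitude" of the camera in the world. Camera axes: x right, y up, looking along -z (the intrinsics and any distortion apply to the point x, -y, -z); pixel columns grow to the right and rows downward; lengths in mm; the calibration is good to about 2 mm. A picture is of the moment at which its call begins. There is no depth.
- env.job_done(): hands the job in; it is judged then, once.
The state is a dict: "time_s": time; "qpos": joint angles; "qvel": joint speeds; "effort": joint torques, N m; "ee_pos": TCP position; "ee_rot": TCP orientation; "force": force on the tool from outside, world axes, zero at the start; "torque": the same for the moment, N m; "gripper_width": finger opening in mm; "gripper_force": force on a finger pad.
Only numpy, scipy, OpenCV 4.12 (cv2) and the standard library are available. Lean on these libraries where they do the work, as an engineer would, in place of code of your own. Each camera call takes 0.05 s, during which the arm holds its last target. There are 200 camera calls.

## Task

Push the orange door on the front of the juicer shut until it snaps onto its catch. Then lift the orange reamer out of its white stand, turn it so that the cross-shaped stem under it meshes with the cross-shaped socket of the juicer's drive hub, slide it fully home against the sprung run switch, and keep pressing: finish while still holding it pressed down. Leave the lemon, the sauce cup and the deli pot where they are.

Things in the scene. Friction and masses are not known exactly. Their poses are not given: they have to be found in the camera images.
- juicer: Electric citrus juicer, fixed to the worktop: white box 150 (x) x 160 (y) x 90 mm high with a shallow steel bowl (132 mm wide, rim at 105 mm) on top and a steel drive hub in the middle of the bowl. Origin at the centre of its underside; its -x side is the front (towards the robot) with the door; z up.
- juicer_door (a joint): Angle of the door in rad: 0 = shut, grows as it opens (free edge comes out towards the robot). The upright hinge is at the door's left edge (juicer +y). The hinge is light; within the last 0.1 rad a sprung roller catch resists (a few N at the free edge), then snaps the door to 0 and keeps it there.
- door_hinge (a point): Point on the door's hinge line at the door's mid height (47 mm above the worktop); fixed to the door and turns with it. At angle 0 it lies at juicer (-78, 55, 47) mm and its axes are parallel to the juicer's; the door runs from it along its -y axis.
- door_push (a point): Good place to push: on the outer face of the orange door (110 wide x 66 high x 6 mm thick, from 14 to 80 mm above the worktop), at mid height, 90 mm from the hinge line and 20 mm from the free edge. Turns with the door; its -x axis is the door's outward normal. With the door shut it lies at juicer (-81, -35, 47) mm.
- hub_top (a point): Centre of the top face of the steel drive hub (36 mm diameter, standing 25 mm above the bowl's floor), 118 mm above the worktop, on the juicer's centre line. z up; x and y lie along the two slots of its cross-shaped socket (each 23 mm long, 10 mm wide, bevelled edges, 15 mm deep down to the released run switch). The hub is a stiff gear motor: it starts at any angle and stays there (0.8 N m to turn).
- run_switch (a joint): Travel in m of the sprung black plunger at the bottom of the socket: 0 = released, 0.007 when the reamer is fully home (collar resting on the hub). It needs 3 N to start and 9 N at 7 mm, so it lifts the reamer again if the push is released.
- reamer_grip (a point): Orange reamer (0.12 kg), upright in the stand: centre of its collar, a 40 x 40 mm square block with bevelled corners, 36 mm high, with a 22 mm ribbed cone on top. x and y are normal to the collar's flats and lie along the bars of the cross-shaped stem below it, so it meshes at any quarter turn. Stem: 22 mm long, bars 20 x 7 mm, the last 8 mm tapering to 15 x 4.
- reamer_base (a point): Centre of the reamer collar's underside, where the stem begins: 18 mm below reamer_grip, same axes. 40 mm above the worktop while in the stand; when fully home it coincides with hub_top.
- stand: White parking stand fixed to the worktop: base disc 84 mm diameter, 6 mm thick, with a 36 mm diameter tube up to 40 mm that has a 24 mm round hole 28 mm deep, in which the reamer's stem hangs loosely. Origin at the centre of the underside.
- lemon_1: Yellow lemon, 78 x 55 x 56 mm, right of the juicer; origin under its centre. To be left alone.
- sauce_cup_alioli: White lidded sauce cup, 69 mm diameter, 36 mm high, left and in front of the juicer; origin under its centre. To be left alone.
- deli_pot_romesco: Lidded pale pink deli pot, 73 mm diameter, 64 mm high, left of the juicer; origin under its centre. To be left alone.
Mind the look-alikes: they are no part of the job. What is meant by the part that bears reamer_grip is not green, and is the larger of those in its own colour.

How it is judged:
By the outcome, as a careful person would: the job done as asked, in the order asked, and still so for the second after the job is handed in, while the arm keeps its last pose, push and grip.
It also fails if it takes over 54 s, if anything falls off the work surface, if the arm or the gripper's body presses on something with over 40 N, if the wrist force passes 120 N, or if a joint passes its speed limit or range.

## Working session

There is one attempt and no reset: what is moved stays moved. The work goes in short steps, Python scripts to look and compute and a tool call to move; the robot and the scene stay as the last step left them, time stands still between calls to the robot, and variables do not carry over. Pictures are saved under pics/ and viewed, at most 10 in all, crops included, and the job is handed in when it is done.

Besides the shell and the picture viewer there is one more tool, called as name(argument=value, ...) on one line, values as JSON. send_rows: Moves the arm, as the interface text tells. Its arguments: {"type":"object","properties":{"targets":{"type":"string"},"grip_force":{"type":"number"}},"required":["targets"]}

```bash
ls; mkdir -p pics
cat > h.py <<'E'
import numpy as np, cv2
from scipy.spatial.transform import Rotation as R
from workcell import env, eyes
def grab(n):
    return eyes.grab_frame(n)
def K(f):
    h,w=f["image"].shape[:2]; fl=h/2/np.tan(np.radians(f["fovy"])/2)
    return np.array([[fl,0,f["cx"]],[0,fl,f["cy"]],[0,0,1.]])
def rot(f):
    a=np.array(f["attitude"],float)
    return a if a.shape==(3,3) else R.from_euler('xyz',a,degrees=True).as_matrix()
def ray(f,uv):
    p=cv2.undistortPoints(np.array([[uv]],float),K(f),np.array(f["D"],float))[0,0]
    return rot(f)@np.array([p[0],-p[1],-1.])
def atz(f,uv,z):
    d=ray(f,uv); e=np.array(f["eye"],float); return e+d*(z-e[2])/d[2]
def proj(f,P):
    c=(np.array(P,float).reshape(-1,3)-np.array(f["eye"],float))@rot(f)
    c=c*[1,-1,-1]
    return cv2.projectPoints(c,np.zeros(3),np.zeros(3),K(f),np.array(f["D"],float))[0][:,0]
E
python3 - <<'E'
from h import *
import pickle
for n in("top","side","wrist"):
    f=grab(n); pickle.dump(f,open(n+"0.pkl","wb")); cv2.imwrite(f"pics/{n}0.png",f["image"])
    print(n,{k:v for k,v in f.items() if k!="image"})
print(env.state())
E
```

```text
pics
top {'fovy': 49.02534092661807, 'cx': 326.4168714625733, 'cy': 238.92554620927186, 'D': array([0.0207307, 0.       , 0.       , 0.       , 0.       ]), 'eye': array([ 439.26216923,   78.87843668, 1204.94121548]), 'attitude': array([  3.44259919,  -0.61406195, -89.58474509])}
side {'fovy': 49.95015168016041, 'cx': 315.43586131664716, 'cy': 245.2065194448505, 'D': array([0.01831934, 0.        , 0.        , 0.        , 0.        ]), 'eye': array([ 128.44659619, -826.75686188,  559.96247445]), 'attitude': array([ 64.55035497,   0.75657434, -23.98748968])}
wrist {'fovy': 59.35715950173768, 'cx': 328.9995887383242, 'cy': 241.83443701414765, 'D': array([-0.03078871,  0.        ,  0.        ,  0.        ,  0.        ]), 'eye': array([100.04684825, 571.1834989 , 382.60883268]), 'attitude': array([-13.87354826,   0.1108299 ,  73.35748802])}
{'time_s': 0.15, 'qpos': array([ 7.22475500e+01,  1.83438323e+01,  8.96904867e+01,  6.05705200e-04,
        7.20445193e+01, -1.14458333e+00]), 'qvel': array([-0.00492074, -0.14335493, -0.17863293, -0.03511528,  0.01508549,
       -0.01475132]), 'effort': array([-5.76729726e-04, -4.12769938e+01, -2.32153147e+01,  7.26657431e-02,
        4.33160621e-02, -1.14696495e-04]), 'ee_pos': array([164.2124361 , 550.65169951, 213.30642589]), 'ee_rot': array([-1.79921189e+02, -2.15066188e-03,  1.63391945e+02]), 'force': array([ 0.03221126, -0.72172176, -0.00899541]), 'torque': array([-0.00208183, -0.08538888,  0.04356514]), 'gripper_force': 0.0, 'gripper_width': 90.96125269477085}
```

View pics/top0.png

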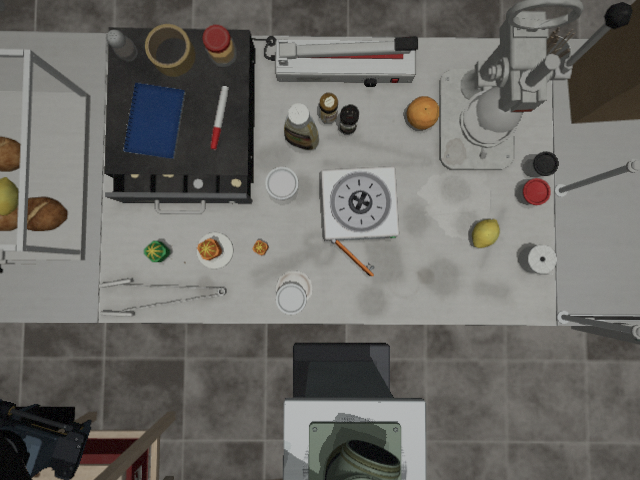

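View pics/side0.png

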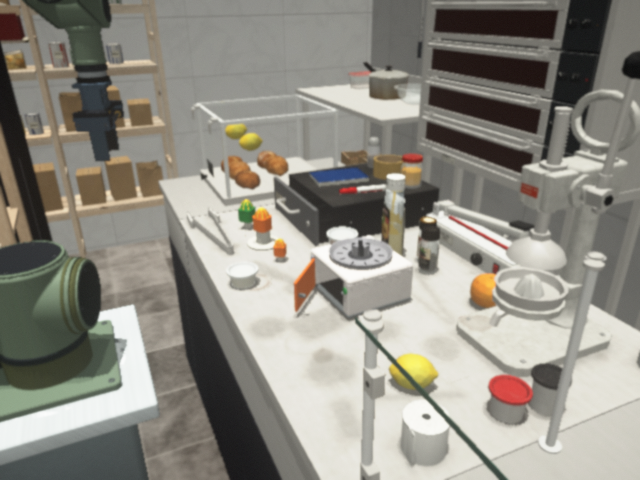

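The top view shows a green reamer at (156,251), an orange one on the white stand at (209,248) and a small orange one at (261,247). By the description I want the one at (209,248). The juicer is at (360,203), and its open door runs from (335,241) to (373,273). Next I'll take a close crop.

Run:
```python
from h import *
import pickle
f=pickle.load(open("top0.pkl","rb"));im=f["image"]
a=cv2.resize(im[222:278,140:280],None,fx=5.7,fy=5.7,interpolation=cv2.INTER_CUBIC)[:300,:798]
b=cv2.resize(im[160:285,310:410],None,fx=2.4,fy=2.4,interpolation=cv2.INTER_CUBIC)
c=cv2.resize(im[183:223,340:380],None,fx=7.5,fy=7.5,interpolation=cv2.INTER_CUBIC)
o=np.zeros((600,800,3),np.uint8);o[:a.shape[0],:a.shape[1]]=a;o[300:300+b.shape[0],:b.shape[1]]=b;o[300:600,300:600]=c
cv2.imwrite("pics/crop1.png",o)
for n,uv,z in[("reamer",(209,248),76),("hub",(360.5,202),118),("stand",(214.5,250.5),6),("doorhinge",(335,241),80),("doorfree",(373,273),80),("cup",(291,298),36),("pot",(282,183),64),("lemon",(485,233),28),("small",(261,247),40)]: print(n,atz(f,uv,z).round(1))
```

```text
reamer [485.8 318.3  76. ]
hub [582.2  -2.6 118. ]
stand [483.1 320.6   6. ]
doorhinge [502.7  48.9  80. ]
doorfree [434.9 -32.7  80. ]
cup [378.4 144.1  36. ]
pot [629.5 165.   64. ]
lemon [ 526.3 -289.1   28. ]
small [490.4 211.5  40. ]
```

View pics/crop1.png

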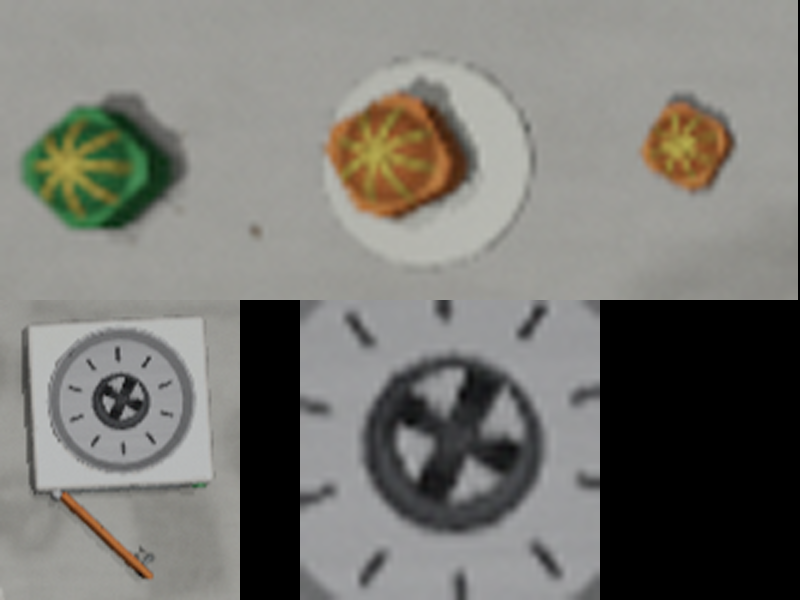

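The crop confirms it: the stand's reamer is orange and bigger than the small orange one. The hub cross sits at about -23°. The door is open about 41°, which agrees with the hinge geometry. Now I'll write the move planner and the door path.

```bash
cat > plan.py <<'E'
from h import *
def rel(c,t):
    """c,t = (x,y,z,yaw) commanded poses, tool down -> shift m, rotvec deg"""
    Rc=R.from_euler('xyz',[180,0,c[3]],degrees=True);Rt=R.from_euler('xyz',[180,0,t[3]],degrees=True)
    s=Rc.inv().apply(np.array(t[:3],float)-c[:3])/1000
    return s.round(4),(Rc.inv()*Rt).as_rotvec(degrees=True).round(2)
E
python3 - <<'E'
from plan import *
s=(164.314,551.039,213.976,163.4)
a=(400,40,180,182)
print(rel(s,a))
H=np.array([502.3,49.7])
for t in np.radians([41,30,20,10,4,0,-2]):
    Rz=lambda v:R.from_euler('z',2,degrees=True).apply(v+[0])[:2]
    d=Rz([-np.sin(t),-np.cos(t)]);n=Rz([-np.cos(t),np.sin(t)])
    p=H+85*d+n*(3+16*np.cos(t)+13.5*abs(np.sin(t)))
    print(round(np.degrees(t)),p.round(1),rel((400,40,46,182),(*p,46,182))[0])
E
```

```text
(array([-0.3719, -0.4224,  0.034 ]), array([ -0. ,   0. , -18.6]))
41 [430.2  -1.3] [-0.0287 -0.0423 -0.    ]
30 [441.6 -14.3] [-0.0396 -0.0557 -0.    ]
20 [454.5 -24.1] [-0.0522 -0.066  -0.    ]
10 [469.6 -31.5] [-0.067  -0.0739 -0.    ]
4 [479.4 -34.6] [-0.0768 -0.0773 -0.    ]
0 [486.3 -35.9] [-0.0836 -0.0789 -0.    ]
-2 [488.8 -36.5] [-0.0861 -0.0795 -0.    ]
```

send_rows(targets="-0.25 -0.284 0.023 0 0 -18.6 0;-0.25 -0.284 0.023 0 0 -18.6 0;-0.25 -0.284 0.023 0 0 -18.6 0;-0.25 -0.284 0.023 0 0 -18.6 0;-0.25 -0.284 0.023 0 0 -18.6 0;-0.25 -0.284 0.023 0 0 -18.6 0;-0.25 -0.284 0.023 0 0 -18.6 0;-0.25 -0.284 0.023 0 0 -18.6 0;-0.25 -0.284 0.023 0 0 -18.6 0;-0.25 -0.284 0.023 0 0 -18.6 0;-0.25 -0.284 0.023 0 0 -18.6 0;-0.25 -0.284 0.023 0 0 -18.6 0")

```text
time_s: 1.15
ee_pos: [322.7, 207.7, 191.0]
ee_rot: [179.9, -0.0, -178.1]
force: [-0.8, 0.1, 1.3]
gripper_width: 13.7
gripper_force: 0.0
```

send_rows(targets="-0.0714 -0.170 0.011 0 0 0 0;-0.0714 -0.170 0.011 0 0 0 0;-0.0714 -0.170 0.011 0 0 0 0;-0.0714 -0.170 0.011 0 0 0 0;-0.0714 -0.170 0.011 0 0 0 0;-0.0714 -0.170 0.145 0 0 0 0;-0.0714 -0.170 0.145 0 0 0 0;-0.0714 -0.170 0.145 0 0 0 0;-0.0714 -0.170 0.145 0 0 0 0;-0.0714 -0.170 0.145 0 0 0 0;-0.0714 -0.170 0.145 0 0 0 0")

```text
time_s: 2.07
ee_pos: [400.4, 41.6, 45.7]
ee_rot: [180.0, -0.0, -177.8]
force: [0.5, 1.2, 0.6]
gripper_width: 0.7
gripper_force: 0.0
```

Now I'll push the door along its arc, slowly at the end.

send_rows(targets="-0.015 -0.025 0 0 0 0 0;-0.029 -0.043 0 0 0 0 0;-0.034 -0.049 0 0 0 0 0;-0.040 -0.056 0 0 0 0 0;-0.046 -0.061 0 0 0 0 0;-0.052 -0.066 0 0 0 0 0;-0.059 -0.070 0 0 0 0 0;-0.066 -0.074 0 0 0 0 0;-0.072 -0.076 0 0 0 0 0;-0.077 -0.077 0 0 0 0 0;-0.081 -0.078 0 0 0 0 0;-0.084 -0.079 0 0 0 0 0")

```text
time_s: 3.07
ee_pos: [484.7, -35.3, 45.3]
ee_rot: [179.9, -0.3, -178.0]
force: [-3.6, 2.2, -0.0]
gripper_width: 0.3
gripper_force: 1.5
```

send_rows(targets="-0.002 0 0 0 0 0 0;-0.004 0 0 0 0 0 0;-0.004 0 0 0 0 0 0")

```text
time_s: 3.32
ee_pos: [489.9, -35.8, 45.6]
ee_rot: [180.0, -0.1, -178.0]
force: [-3.9, 1.1, 1.3]
gripper_width: 0.4
gripper_force: 1.6
```

send_rows(targets="-0.001 0 0 0 0 0 0;-0.002 0 0 0 0 0 0;-0.003 0 0 0 0 0 0;-0.003 0 0 0 0 0 0")

```text
time_s: 3.65
ee_pos: [489.9, -35.8, 45.6]
ee_rot: [180.0, -0.5, -178.0]
force: [-10.2, -1.3, 5.8]
gripper_width: 0.1
gripper_force: 5.0
```

send_rows(targets="0.03 0 0 0 0 0 0;0.05 0 0 0 0 0 0;0.05 0 -0.04 0 0 0 0;0.05 0 -0.08 0 0 0 0;0.05 0 -0.12 0 0 0 0;0.02 0.02 -0.16 0 0 0 50;-0.02 0.036 -0.16 0 0 0 100;-0.02 0.036 -0.16 0 0 0 100;-0.02 0.036 -0.16 0 0 0 100;-0.02 0.036 -0.16 0 0 0 100")

```text
time_s: 4.48
ee_pos: [512.3, 1.0, 205.3]
ee_rot: [-180.0, -0.1, -178.0]
force: [0.1, -0.6, -0.1]
gripper_width: 30.9
gripper_force: 0.0
```

Run:
```python
from h import *
import pickle
for n in("top","side","wrist"):
    f=grab(n); pickle.dump(f,open(n+"1.pkl","wb"))
    if n=="wrist": w=f
    if n=="side": s=f
print(env.state()["ee_pos"],w["eye"],w["attitude"])
P=proj(w,[[582,-2.6,118]])[0];print(P,proj(s,[[495,0,47]]))
a=w["image"]
c=cv2.resize(s["image"][215:325,270:430],None,fx=2.5,fy=2.5,interpolation=cv2.INTER_CUBIC)
x,y=P.astype(int);x0=max(0,x-50);y0=max(0,y-50);print(x0,y0)
d=cv2.resize(a[y0:y0+100,x0:x0+100],None,fx=4,fy=4,interpolation=cv2.INTER_CUBIC)
o=np.zeros((400,800,3),np.uint8);o[:d.shape[0],:d.shape[1]]=d;o[:275,400:800]=c
cv2.imwrite("pics/crop2.png",o)
```

```text
[5.10982197e+02 4.35140856e-01 2.05005081e+02] [444.47862426  -0.61447292 374.44020743] [-1.37205026e+01  3.05527254e-02  9.19426130e+01]
[319.28867494 350.18608261] [[318.1995938  282.24463684]]
269 300
```

View pics/crop2.png

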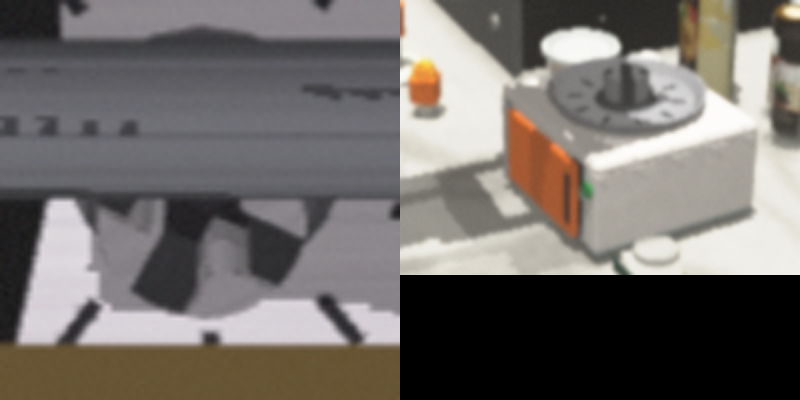

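The door is flush and shut. Only part of the hub shows, because the gripper covers it. I'll move forward for a clear view.

send_rows(targets="-0.03 0 0 0 0 0 100;-0.06 0 0 0 0 0 100;-0.075 0 0 0 0 0 100;-0.075 0 0 0 0 0 100;-0.075 0 0 0 0 0 100;-0.075 0 0 0 0 0 100")

```text
time_s: 5.13
ee_pos: [585.8, 3.2, 205.4]
ee_rot: [180.0, -0.1, -178.0]
force: [0.3, -1.0, -0.4]
gripper_width: 82.9
gripper_force: 0.0
```

Run:
```python
from h import *
import pickle
f=grab("wrist"); pickle.dump(f,open("wrist2.pkl","wb"))
print(env.state()["ee_pos"],env.state()["ee_rot"],f["eye"],f["attitude"])
P=proj(f,[[582,-2.6,118]])[0];print(P)
x,y=P.astype(int);x0=x-50;y0=y-50;print(x0,y0)
d=cv2.resize(f["image"][y0:y0+100,x0:x0+100],None,fx=6,fy=6,interpolation=cv2.INTER_CUBIC)
cv2.imwrite("pics/crop3.png",d)
```

```text
[585.84912565   3.20485706 205.74183601] [ 1.79996021e+02 -8.84985038e-02 -1.78029234e+02] [519.20316255   2.00418128 374.98920638] [-1.37417884e+01  1.92326456e-02  9.19269302e+01]
[318.44896954 241.46348873]
268 191
```

View pics/crop3.png

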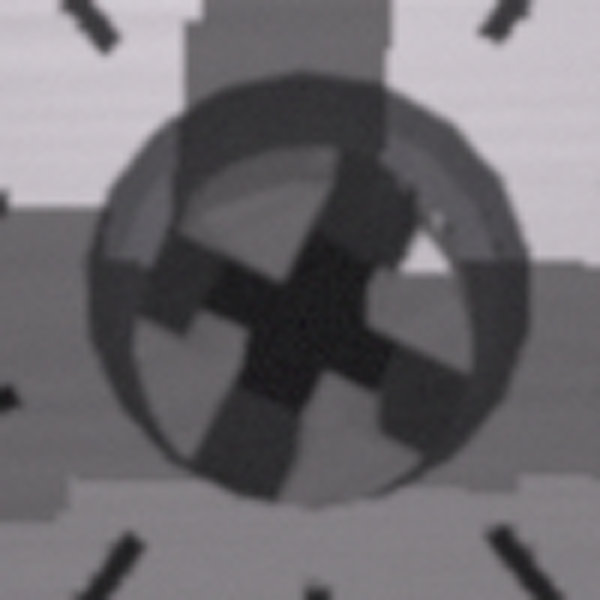

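Hub crop: the top face circle is centred near (303,326) in the crop. The four inner corners of the cross are at (280,282), (368,312), (322,374) and (245,340). I'll convert these to world coordinates.

Run:
```python
from h import *
import pickle
f=pickle.load(open("wrist2.pkl","rb"))
q=lambda c:atz(f,(268+(c[0]+.5)/6-.5,191+(c[1]+.5)/6-.5),118)
print(q((303,326)).round(1))
for a,b in[((195,460),(340,150)),((275,500),(415,195)),((180,235),(470,372)),((245,340),(280,282)),((322,374),(368,312)),((280,282),(368,312)),((245,340),(322,374))]:
    d=q(b)-q(a); an=np.degrees(np.arctan2(d[1],d[0])); print(round((an+45)%90-45,1),round(np.hypot(*d[:2]),1))
print(proj(pickle.load(open("top0.pkl","rb")),q((303,326))))
```

```text
[584.2  -2.8 118. ]
-23.0 36.8
-22.1 36.3
-24.0 33.7
-28.9 7.3
-33.8 8.3
-17.4 9.7
-22.7 8.9
[[360.58681612 201.02054951]]
```

Run:
```python
from plan import *
print(rel((585.8,3.2,205.4,182),(485,319,205,130)))
```

```text
(array([0.0897, 0.3191, 0.0004]), array([ 0., -0., 52.]))
```

send_rows(targets="0.09 0.319 0 0 0 52 100;0.09 0.319 0 0 0 52 100;0.09 0.319 0 0 0 52 100;0.09 0.319 0 0 0 52 100;0.09 0.319 0 0 0 52 100;0.09 0.319 0 0 0 52 100;0.09 0.319 0 0 0 52 100;0.09 0.319 0 0 0 52 100;0.09 0.319 0 0 0 52 100;0.09 0.319 0 0 0 52 100;0.09 0.319 0 0 0 52 100;0.09 0.319 0 0 0 52 100")

```text
time_s: 6.18
ee_pos: [486.0, 318.0, 206.1]
ee_rot: [-180.0, 0.0, 130.0]
force: [0.2, -0.2, -1.0]
gripper_width: 91.6
gripper_force: 0.0
```

Run:
```python
from h import *
import pickle
f=grab("wrist"); pickle.dump(f,open("wrist3.pkl","wb"))
print(env.state()["ee_pos"],env.state()["ee_rot"],f["eye"],f["attitude"])
P=proj(f,[[485,319.5,60]])[0];print(P)
x,y=P.astype(int);x0=x-60;y0=y-60;print(x0,y0)
d=cv2.resize(f["image"][y0:y0+120,x0:x0+120],None,fx=5,fy=5,interpolation=cv2.INTER_CUBIC)
cv2.imwrite("pics/crop4.png",d)
```

```text
[486.33165357 317.70783441 206.14611521] [-1.79983095e+02  3.17713180e-02  1.29936556e+02] [442.96238096 370.67382946 375.4837242 ] [-1.39211540e+01  3.38858455e-02  3.99532602e+01]
[328.41054806 226.64078275]
268 166
```

View pics/crop4.png

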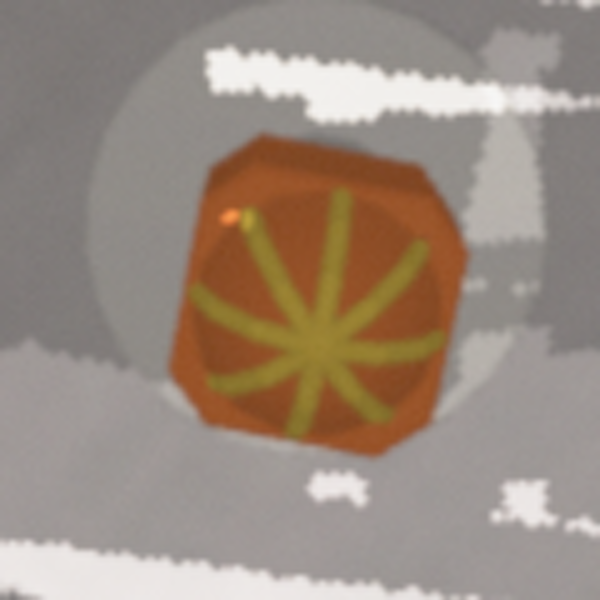

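Run:
```python
from h import *
import pickle
f=pickle.load(open("wrist3.pkl","rb"))
q=lambda c,z=76:atz(f,(268+(c[0]+.5)/5-.5,166+(c[1]+.5)/5-.5),z)[:2]
A=[]
for a,b in[((207,180),(170,375)),((467,255),(433,420)),((210,425),(378,457))]:
    d=q(b)-q(a); A.append(np.degrees(np.arctan2(d[1],d[0]))); print(A[-1]%90)
th=np.radians(np.mean([x%90 for x in A])); u=np.array([np.cos(th),np.sin(th)]);v=np.array([-u[1],u[0]])
L=q((188,278));Rr=q((450,337));B=q((294,441))
for n in(u,v): print([round(float(x@n),1) for x in(L,Rr,B)])
print(np.degrees(th)); print("apex",q((318,345),98), "stand", q((317,221),6))
```

```text
28.65379714189671
29.4822935031605
28.779832606116756
[561.2, 600.2, 580.9]
[48.6, 47.3, 27.5]
28.971974417057993
apex [484.90858733 322.66207837] stand [484.16034517 323.9184607 ]
```

send_rows(targets="0.0045 0.0024 0.02 0 0 11 100;0.0045 0.0024 0.06 0 0 11 100;0.0045 0.0024 0.09 0 0 11 100;0.0045 0.0024 0.12 0 0 11 100;0.0045 0.0024 0.145 0 0 11 100;0.0045 0.0024 0.162 0 0 11 100;0.0045 0.0024 0.162 0 0 11 100;0.0045 0.0024 0.162 0 0 11 100")

```text
time_s: 6.9
ee_pos: [485.5, 322.7, 43.7]
ee_rot: [-179.9, 0.0, 118.9]
force: [-0.4, 0.4, 0.3]
gripper_width: 91.0
gripper_force: 0.0
```

send_rows(targets="0 0 0 0 0 0 30;0 0 0 0 0 0 30;0 0 0 0 0 0 30;0 0 0 0 0 0 30;0 0 0 0 0 0 30;0 0 0 0 0 0 30;0 0 0 0 0 0 30;0 0 0 0 0 0 30;0 0 0 0 0 0 30;0 0 0 0 0 0 30", grip_force=45)

```text
time_s: 7.73
ee_pos: [484.8, 324.0, 44.0]
ee_rot: [-179.9, -0.0, 119.0]
force: [-1.6, -1.2, 1.6]
gripper_width: 39.9
gripper_force: 45.0
```

send_rows(targets="0 0 -0.015 0 0 0 30;0 0 -0.04 0 0 0 30;0 0 -0.075 0 0 0 30;0 0 -0.11 0 0 0 30;0 0 -0.146 0 0 0 30;0 0 -0.146 0 0 0 30;0 0 -0.146 0 0 0 30")

```text
time_s: 8.32
ee_pos: [486.5, 324.9, 192.0]
ee_rot: [179.7, -0.0, 119.0]
force: [0.2, 0.5, -2.1]
gripper_width: 39.6
gripper_force: 45.0
```

Run:
```python
from plan import *
import pickle
f=grab("wrist"); pickle.dump(f,open("wrist4.pkl","wb"))
s=env.state();p=s["ee_pos"];print(p,s["ee_rot"],s["gripper_width"],s["force"])
print(rel((*p,s["ee_rot"][2]),(583.5,-2.7,190,156.8)))
g=proj(f,p+np.array([0,0,32]));print(g)
x,y=g[0].astype(int);y0=min(y-60,340)
cv2.imwrite("pics/crop5.png",cv2.resize(f["image"][y0:y0+140,x-70:x+70],None,fx=4,fy=4,interpolation=cv2.INTER_CUBIC));print(x-70,y0)
```

```text
[485.2135937  324.13229271 189.89503027] [ 1.79967805e+02 -8.92117216e-04  1.18997882e+02] 39.68263733137777 [-0.28080339  0.40972845 -1.90832338]
(array([-3.335e-01, -7.250e-02, -1.000e-04]), array([ -0. ,   0. , -37.8]))
[[323.84766993 332.35482541]]
253 272
```

View pics/crop5.png

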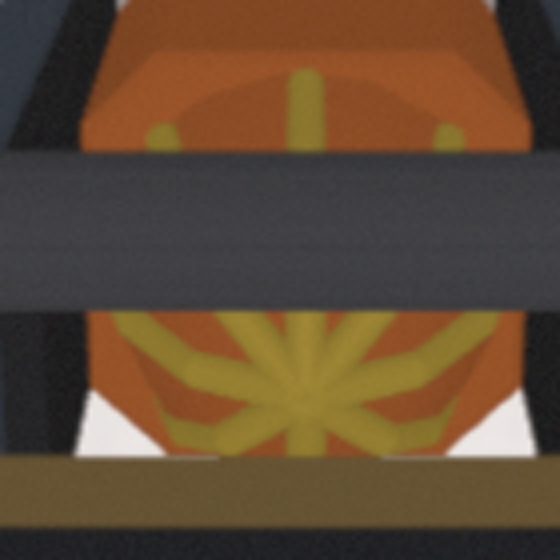

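Run:
```python
from plan import *
import pickle
f=pickle.load(open("wrist4.pkl","rb"));p=np.array([485.2,324.1,189.9])
d=atz(f,(329.3,371.8),189.9+54)-p
print(R.from_euler('xyz',[180,0,119],degrees=True).inv().apply(d))
```

```text
[ -2.6905017    1.86212263 -54.        ]
```

Run:
```python
from plan import *
print(rel((485.2,324.1,190,119),(581.8,-2.6,190,156.8)))
```

```text
(array([-0.3326, -0.0739, -0.    ]), array([ -0. ,   0. , -37.8]))
```

send_rows(targets="-0.03 -0.007 0 0 0 -4 30;-0.06 -0.014 0 0 0 -8 30;-0.09 -0.02 0 0 0 -12 30;-0.12 -0.027 0 0 0 -16 30;-0.15 -0.034 0 0 0 -20 30;-0.18 -0.04 0 0 0 -24 30;-0.21 -0.047 0 0 0 -28 30;-0.24 -0.053 0 0 0 -31 30;-0.27 -0.06 0 0 0 -34 30;-0.3 -0.067 0 0 0 -37.8 30;-0.32 -0.071 0 0 0 -37.8 30;-0.3326 -0.0739 0 0 0 -37.8 30")

```text
time_s: 9.37
ee_pos: [581.2, -4.9, 187.3]
ee_rot: [-179.9, -0.2, 156.7]
force: [0.3, 0.2, -1.4]
gripper_width: 39.8
gripper_force: 45.0
```

send_rows(targets="0 0 0 0 0 0 30;0 0 0 0 0 0 30;0 0 0 0 0 0 30;0 0 0 0 0 0 30")

```text
time_s: 9.7
ee_pos: [581.4, -1.1, 189.6]
ee_rot: [180.0, -0.1, 156.9]
force: [0.6, 0.6, -1.4]
gripper_width: 39.5
gripper_force: 45.0
```

Run:
```python
from plan import *
import pickle
f=grab("side"); pickle.dump(f,open("side2.pkl","wb"))
t=grab("top"); pickle.dump(t,open("top2.pkl","wb"))
s=env.state();p=s["ee_pos"];print(p,s["ee_rot"],s["gripper_width"],s["force"])
print(rel((*p,s["ee_rot"][2]),(581.8,-2.6,146,156.8)))
g=proj(f,[583.5,-3,118])[0];print(g)
x,y=g.astype(int)
cv2.imwrite("pics/crop6.png",cv2.resize(f["image"][y-65:y+35,x-50:x+50],None,fx=6,fy=6,interpolation=cv2.INTER_CUBIC));print(x-50,y-65)
```

```text
[581.5889742   -1.31087661 189.94349172] [ 1.79982230e+02 -1.37444997e-02  1.56885515e+02] 40.03905742037607 [-0.43667093 -0.65403779 -1.13725301]
(array([-0.0007, -0.0011,  0.0439]), array([-0.  , -0.  ,  0.09]))
[358.55646207 242.80409206]
308 177
```

View pics/crop6.png

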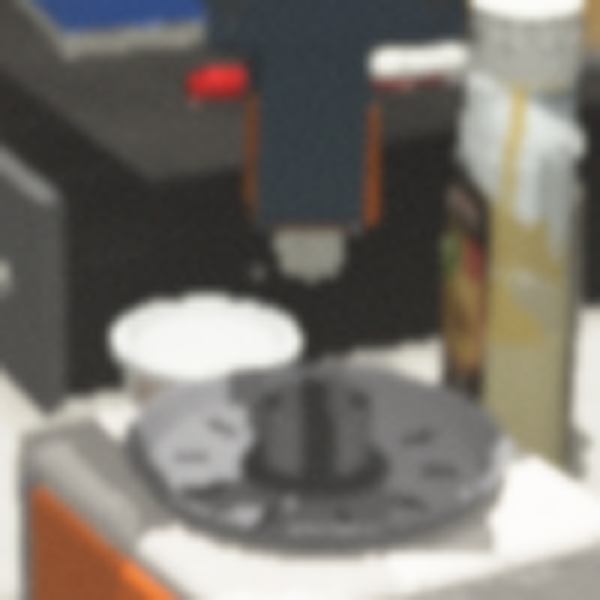

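Run:
```python
from plan import *
import pickle
f=pickle.load(open("side2.pkl","rb"))
for P in([583.5,-2.7,118],[583.2,-2,164],[583.2,-2,186],[593.2,-2,118],[583.5,7.3,118]): print((6*(proj(f,P)[0]-[308,177])).round(1))
```

```text
[302.9 394.5]
[304.3 267.3]
[305.8 205. ]
[327.4 388.4]
[288.8 383.1]
```

Side view: the stem tip is centred at column ~310 and the hub at ~316, so a small shift of about 2 mm towards +x/-y is needed. I'll descend slowly while watching the force.

send_rows(targets="-0.002 -0.0012 0.015 0 0 0 30;-0.002 -0.0012 0.03 0 0 0 30;-0.002 -0.0012 0.04 0 0 0 30;-0.002 -0.0012 0.044 0 0 0 30;-0.002 -0.0012 0.044 0 0 0 30;-0.002 -0.0012 0.046 0 0 0 30;-0.002 -0.0012 0.048 0 0 0 30;-0.002 -0.0012 0.05 0 0 0 30", grip_force=60)

```text
time_s: 10.47
ee_pos: [583.7, -4.4, 140.6]
ee_rot: [180.0, 0.1, 156.8]
force: [0.7, -0.6, -2.0]
gripper_width: 40.1
gripper_force: 60.0
```

send_rows(targets="0 0 0.001 0 0 0 30;0 0 0.002 0 0 0 30;0 0 0.003 0 0 0 30;0 0 0.004 0 0 0 30")

```text
time_s: 10.8
ee_pos: [583.5, -4.3, 136.1]
ee_rot: [180.0, 0.0, 156.8]
force: [0.4, 0.2, 0.2]
gripper_width: 39.9
gripper_force: 60.0
```

send_rows(targets="0 0 0.001 0 0 0 30;0 0 0.002 0 0 0 30;0 0 0.003 0 0 0 30;0 0 0.004 0 0 0 30;0 0 0.005 0 0 0 30")

```text
time_s: 11.22
ee_pos: [583.8, -3.9, 131.1]
ee_rot: [179.9, 0.1, 156.8]
force: [1.4, 3.9, -0.2]
gripper_width: 39.5
gripper_force: 60.0
```

send_rows(targets="0 0 0.001 0 0 0 30;0 0 0.002 0 0 0 30;0 0 0.003 0 0 0 30;0 0 0.003 0 0 0 30")

```text
time_s: 11.55
ee_pos: [583.8, -4.0, 128.4]
ee_rot: [179.9, 0.1, 156.8]
force: [1.4, 4.2, 3.4]
gripper_width: 39.7
gripper_force: 60.0
```

send_rows(targets="0 0.0008 0.001 0 0 0 30;0 0.0008 0.002 0 0 0 30;0 0.0008 0.003 0 0 0 30;0 0.0008 0.004 0 0 0 30;0 0.0008 0.005 0 0 0 30;0 0.0008 0.006 0 0 0 30;0 0.0008 0.007 0 0 0 30;0 0.0008 0.007 0 0 0 30")

```text
time_s: 12.22
ee_pos: [583.8, -3.9, 122.1]
ee_rot: [180.0, 0.1, 156.8]
force: [-0.5, 2.9, 9.3]
gripper_width: 39.8
gripper_force: 60.0
```

send_rows(targets="0 0.0005 0.001 0 0 0 30;0 0.0005 0.002 0 0 0 30;0 0.0005 0.002 0 0 0 30;0 0.0005 0.002 0 0 0 30")

```text
time_s: 12.55
ee_pos: [583.9, -3.8, 121.9]
ee_rot: [-180.0, 0.1, 156.8]
force: [-3.8, 1.6, 17.7]
gripper_width: 39.8
gripper_force: 60.0
```

send_rows(targets="0 0 0.001 0 0 0 30;0 0 0.001 0 0 0 30;0 0 0.001 0 0 0 30;0 0 0.001 0 0 0 30;0 0 0.001 0 0 0 30;0 0 0.001 0 0 0 30")

```text
time_s: 13.05
ee_pos: [583.9, -3.9, 121.9]
ee_rot: [-180.0, 0.2, 156.8]
force: [-4.8, 2.1, 23.6]
gripper_width: 39.7
gripper_force: 60.0
```

Run:
```python
from plan import *
f=grab("side");s=env.state();print(s["ee_pos"],s["gripper_width"],s["force"],s["torque"])
cv2.imwrite("pics/crop7.png",cv2.resize(f["image"][190:320,280:440],None,fx=4.5,fy=4.5,interpolation=cv2.INTER_CUBIC))
```

```text
[583.92951826  -3.88603302 121.86164808] 39.46040485334163 [-4.14419038  1.31420575 22.80573204] [ 0.34057942  1.01078311 -0.02295726]
```

View pics/crop7.png

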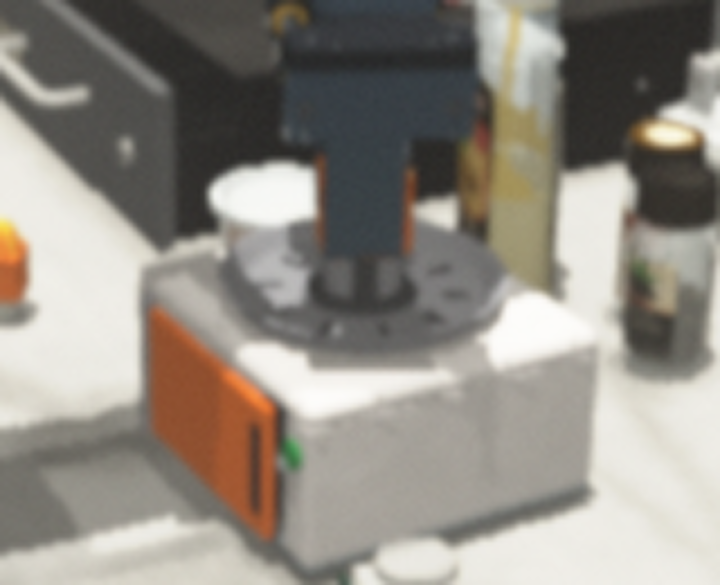

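The collar sits on the hub at about (365,255) in the crop, and the door is flush with the front. The arm is holding a 23 N press at the hard stop, at the height expected when fully home.

```bash
python3 -c "
from workcell import env
print(env.job_done())"
```

```text
the job is handed in; nothing more can be done
None
```

The door is shut on its catch, the reamer is meshed fully home in the hub and held pressed down at about 23 N, and I handed the job in at about 13 s; the verdict was not shown.

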